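# Put the lathe tools back in their fitted trays

## Robot

A 7-joint arm with a two-finger parallel gripper is mounted at the origin on the work surface. World frame = base frame: x ahead of the robot, y to its left, z up, the work surface at z = 0. Lengths are in m, angles in rad, forces in N, time in s.
With the tool pointing down it reaches from about 0.425 to 0.925 m from the base axis. Payload 6.8 kg.
Tool frame: the origin (TCP) lies midway between the tips of the shut fingers; the grasp point (between the pads) lies 19 mm behind it; x points along the fingers, y is the direction in which the jaws open and shut, and the axes are right-handed (so a half turn about x gives the same grasp; the last joint's range is limited). The gripper opens to 85 mm and grips with 20 to 120 N. Pads are 22 mm wide; open, the fingers measure 114 mm over their backs; the gripper's body (76 mm by 85 mm) begins 54 mm behind the grasp point. The pads swing forward as they close: fully open they stand 13 mm farther back than shut.
Start: joints at [1.235, 0.477, 0.022, 1.555, -0.011, 1.109, -0.083], TCP at [0.152, -0.658, 0.231] pointing down, gripper open.
Joint ranges: [-2.96, 2.96], [-0.34, 2.1], [-1.41, 1.46], [0.24, 2.44], [-1.37, 4.51], [0.17, 1.92], [-2.96, 2.96]. Speed limits (rad/s): [2.39, 2.39, 3.14, 3.14, 3.14, 3.14, 3.14].

## Interface

Orientations are given as a rotation vector (axis times angle).
In Python, from bench import r gives the robot as it stands.
- The arm moves only by the tool carry_out, never from a script. Its argument "targets" is one flat list of numbers, 7 for each row, row after row: the finger opening in m, from 0 to 0.0854, then the shift along the tool's x, y, z in m, then the turn, a rotation vector about the tool's x, y, z in units of 5 degrees (1.0 is 5 degrees). A call has 1 to 12 rows; each row is the pose to reach, as a shift and turn from the pose measured when the call began, along the tool's axes at that moment; what a row does not reach only later rows make up. A row lasts 1/8 s, in which the tool goes at most 62.5 mm and 10.7 degrees, less where a joint would pass 70% of its speed; a pose out of reach is approached as far as the arm can. A call with a gripper value outside its range is refused whole. The fingers move at their own pace and stop on an object; "squeeze" is the grip in N (left out, the last holds). Time passes only in rows, so rows that repeat a pose let the fingers close. It gives the time, the measured TCP pose, the force and the opening at its end, in the units of the state.
- r.get_obs(): the state, without advancing time (a new reading comes with each control period).
- r.grab_frame(name): name is "side" or "top" or "wrist"; returns the picture (384x512x3 uint8, blue, green, red); there is no depth.
- r.camera_info(name): a dict with "fx", "fy", "cx", "cy" (pixels), "D" ([k1, k2, p1, p2, k3] as OpenCV has them; the pictures are not rectified), "xyz" and "orientation" of the camera in the world. Camera axes: x right, y up, looking along -z (the intrinsics and any distortion apply to the point x, -y, -z); pixel columns grow to the right and rows downward; lengths in m; the calibration is good to about 2 mm. A picture is of the moment at which its call begins: read the wrist's pose just before it. camera_info takes no time and is no camera call; for the wrist camera it gives the pose at the moment of the call.
- r.hand_in(): hands the job in, once; it reports no verdict.
The state is a dict: "clock": time; "joints": joint angles; "qvel": joint speeds; "tau": joint torques, N m; "tcp_pos": TCP position; "orientation": TCP orientation; "contact_force": force on the tool from outside, world axes, zero at the start; "moment": the same for the moment, N m; "grip_width": finger opening in m.
Only numpy, scipy, OpenCV 4.12 (cv2) and the standard library are available. Lean on these libraries where they do the work, as an engineer would, in place of code of your own. Each camera call takes 0.05 s, during which the arm holds its last target. There are 200 camera calls.

## Task

The turning job is finished: put the four lathe tools lying on the bench (turning-tool holder, boring-bar holder, chuck key and stepped chuck jaw) away, each into the tray whose pocket has its shape, the way up it lies now and lying flat on the pocket's floor. Set the tools down rather than dropping them, and leave the oil bottle and the grease tub where they stand.

Things in the scene. Friction and masses are not known exactly. Their poses are not given: they have to be found in the camera images.
- turning_holder: Steel turning-tool holder, 0.6 kg: block 60 (x) x 32 (y) x 42 mm high, four screws and a knurled nut on top (to 57 mm); dark 14 mm square shank sticks 32 mm out of its -x end along the -y side, underside 6 mm up. Origin: underside, mid overall length (92 mm) and block width; block centre at x +16 mm, tip at -46. z up. Grip across y at block centre. -x points to the robot within 70 deg.
- boring_holder: Steel boring-bar holder, 0.75 kg: block 60 (x) x 36 (y) x 44 mm high, three screws and a knurled nut on top (to 57 mm); dark round 18 mm bar sticks 54 mm out of the middle of its -x end, underside 7 mm up. Origin: underside, mid overall length (114 mm) and width; block centre at x +27 mm, bar tip at -57. z up. Grip across y at x +22 to +27. -x points to the robot within 70 deg.
- chuck_key: Steel lathe chuck key lying flat, a T, 0.65 kg: square body 28 mm wide and high, 4 mm bevelled edges, from x -35 to +55 mm; 14 mm square drive end on to x -55; round 16 mm cross bar 120 mm long (y) through the body at x +45, 14 mm up. Origin: underside plane, mid length (110 mm), z up. Grip the body across y at x +10 to +15. -x points to the robot within 70 deg.
- chuck_jaw: Steel stepped chuck jaw, 0.36 kg: 70 mm long (x), 22 mm wide (y), three steps rising to +x: 16 mm high over all its length, 30 mm high from x -11 to +35, 44 mm high from x +11 to +35. Origin: centre of underside, z up. Grip across y at about x +8. -x points to the robot within 70 deg.
- turning_tray: Fixed black tray 152 x 152 x 18 mm, yellow pocket floor; origin: centre of underside, z up. For the turning-tool holder: 14 mm deep (floor 4 mm up), 76 x 48 mm rectangle centred at x +16 mm, with a 30 mm wide arm 32 mm on to -x along its -y side. Seated, the tool's origin and axes match the tray's. Pocket has 8 mm play all round the tool, none for fingers: keep the fingertips 16 mm or more above the tool's underside.
- boring_tray: Fixed black tray 152 x 152 x 18 mm, yellow pocket floor; origin: centre of underside, z up. For the boring-bar holder: 14 mm deep (floor 4 mm up), 76 x 52 mm rectangle centred at x +27 mm, with a 34 mm wide arm 54 mm on to -x from its middle. Seated, the tool's origin and axes match the tray's. Pocket has 8 mm play all round the tool, none for fingers: keep the fingertips 16 mm or more above the tool's underside.
- key_tray: Fixed black tray 152 x 152 x 18 mm, yellow pocket floor; origin: centre of underside, z up. For the chuck key: T, 12 mm deep (floor 6 mm up): slot 126 (x) x 44 mm, crossed at x +45 mm by a slot 32 mm wide, 136 mm long (y). Seated, the tool's origin and axes match the tray's. Pocket has 8 mm play all round the tool, none for fingers: keep the fingertips 14 mm or more above the tool's underside.
- jaw_tray: Fixed black tray 152 x 152 x 18 mm, yellow pocket floor; origin: centre of underside, z up. For the chuck jaw: rectangle 86 (x) x 38 mm, centred, 10 mm deep (floor 8 mm up). The jaw lies along it, either end first. Pocket has 8 mm play all round the tool, none for fingers: keep the fingertips 12 mm or more above the tool's underside.
- oil_bottle: White round oil bottle with a red spout, 68 mm diameter, 205 mm tall, standing on the bench at the robot's left. Origin: centre of its underside. Not part of the job; leave it standing.
- grease_tub: Yellow round open tub of set grease, 100 mm diameter at the rim, 85 mm tall, standing on the bench at the robot's right. Origin: centre of its underside. Not part of the job; leave it standing.
There are look-alikes about, which are no part of the job. Leave any purple or red look-alike of the jaw_tray alone.

How it is judged:
At the end, for the whole second after the job is handed in: All four tools are at rest in their own trays: origin within 15 mm of the tray's origin horizontally, underside within 2.5 mm of the pocket floor's height, upright within 0.05 rad and along the pocket within 0.35 rad (horizontal distance between turning_holder and turning_tray below 0.015 m and z of turning_holder in the frame of turning_tray between 0.0015 and 0.0065 m and angle between each of turning_holder, boring_holder, chuck_key, chuck_jaw's own z axis and vertical below 0.05 rad and angle between the x axis of turning_holder and the x axis of turning_tray, either way round below 0.35 rad and linear speed of each of turning_holder, boring_holder, chuck_key, chuck_jaw below 0.02 m/s and angular speed of each of turning_holder, boring_holder, chuck_key, chuck_jaw below 0.2 rad/s and horizontal distance between boring_holder and boring_tray below 0.015 m and z of boring_holder in the frame of boring_tray between 0.0015 and 0.0065 m and angle between the x axis of boring_holder and the x axis of boring_tray, either way round below 0.35 rad and horizontal distance between chuck_key and key_tray below 0.015 m and z of chuck_key in the frame of key_tray between 0.0035 and 0.0085 m and angle between the x axis of chuck_key and the x axis of key_tray, either way round below 0.35 rad and horizontal distance between chuck_jaw and jaw_tray below 0.015 m and z of chuck_jaw in the frame of jaw_tray between 0.0055 and 0.0105 m and angle between the x axis of chuck_jaw and the x axis of jaw_tray, either way round below 0.35 rad); the robot touches nothing.
It fails at once if the oil bottle is moved more than 30 mm or tipped (distance of oil_bottle from where it was at the start of the episode above 0.03 m or angle between oil_bottle's own z axis and vertical above 0.3 rad).
It fails at once if the grease tub is moved more than 30 mm or tipped (distance of grease_tub from where it was at the start of the episode above 0.03 m or angle between grease_tub's own z axis and vertical above 0.3 rad).
It fails at once if a tool is dropped into its tray (it comes down the last 30 mm into the pocket at over 0.6 m/s) ((horizontal distance between turning_holder and turning_tray below 0.04 m and z of turning_holder in the frame of turning_tray below 0.034 m and linear speed of turning_holder above 0.6 m/s) or (horizontal distance between boring_holder and boring_tray below 0.04 m and z of boring_holder in the frame of boring_tray below 0.034 m and linear speed of boring_holder above 0.6 m/s) or (horizontal distance between chuck_key and key_tray below 0.04 m and z of chuck_key in the frame of key_tray below 0.036 m and linear speed of chuck_key above 0.6 m/s) or (horizontal distance between chuck_jaw and jaw_tray below 0.04 m and z of chuck_jaw in the frame of jaw_tray below 0.038 m and linear speed of chuck_jaw above 0.6 m/s)).
It also fails if it takes over 109 s, if anything falls off the work surface, if the arm or the gripper's body presses on something with over 40 N, if the wrist force passes 120 N, or if a joint passes its speed limit or range.

## Working session

There is one attempt and no reset: what is moved stays moved. The work goes in short steps, Python scripts to look and compute and a tool call to move; the robot and the scene stay as the last step left them, time stands still between calls to the robot, and variables do not carry over. Pictures are saved under pics/ and viewed, about 12 in all and at most 16, crops included, and the job is handed in when it is done.

Besides the shell and the picture viewer there is one more tool, called after ">>>" as name(argument=value, ...) on one line, values as JSON. carry_out: Moves the arm, as the interface text tells. Its arguments: {"type":"object","properties":{"targets":{"type":"array","items":{"type":"number"}},"squeeze":{"type":"number"}},"required":["targets"]}

```bash
ls; mkdir -p pics; python3 - <<'E'
from bench import r
import cv2
print(r.get_obs())
for n in("top","side"):
    cv2.imwrite(f"pics/{n}0.png",r.grab_frame(n)); print(n,r.camera_info(n))
print(r.camera_info("wrist"))
E
```

```text
pics
{'clock': 0.0, 'joints': array([ 1.23488405,  0.47781724,  0.0223581 ,  1.5564932 , -0.01150776,
        1.10932552, -0.08308485]), 'qvel': array([-0.00032445, -0.00023183,  0.00201422,  0.00020147,  0.00201799,
        0.00148002, -0.00145009]), 'tau': array([-1.04982093e-03, -5.96454155e+01,  1.60773374e+00, -2.81196588e+01,
        1.24791704e-02,  9.35071061e-03,  4.14354042e-05]), 'tcp_pos': array([ 0.15227922, -0.65695792,  0.23029698]), 'orientation': array([ 2.10123159,  0.24243396, -2.10199609]), 'contact_force': array([0.00133534, 0.63605511, 0.27477166]), 'moment': array([-0.03655785,  0.03441979,  0.02813488]), 'grip_width': 0.08540203254771044}
top {'fx': 380.27546970521536, 'fy': 380.27546970521536, 'cx': 254.9071006161257, 'cy': 194.84221408100882, 'D': array([0.02280243, 0.        , 0.        , 0.        , 0.        ]), 'xyz': array([ 0.31315801, -0.00442197,  1.14042778]), 'orientation': array([ 0.08551578, -0.08876628, -1.53928525])}
side {'fx': 477.56995422574374, 'fy': 477.56995422574374, 'cx': 251.96719951503474, 'cy': 188.52548012423358, 'D': array([-0.02094896,  0.        ,  0.        ,  0.        ,  0.        ]), 'xyz': array([-0.64957841,  1.05775346,  0.96223707]), 'orientation': array([ 0.49673069, -1.18871861, -2.06342996])}
{'fx': 313.1199147024766, 'fy': 313.1199147024766, 'cx': 250.22501802860768, 'cy': 193.5979592315749, 'D': array([0.01522865, 0.        , 0.        , 0.        , 0.        ]), 'xyz': array([ 0.22889764, -0.63898495,  0.37398002]), 'orientation': array([-0.26158359,  0.21079718, -1.33204743])}
```

View pics/top0.png

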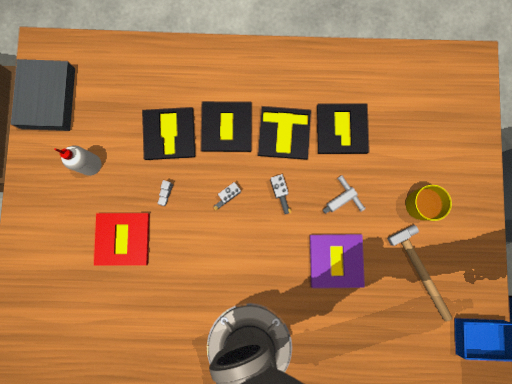

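View pics/side0.png

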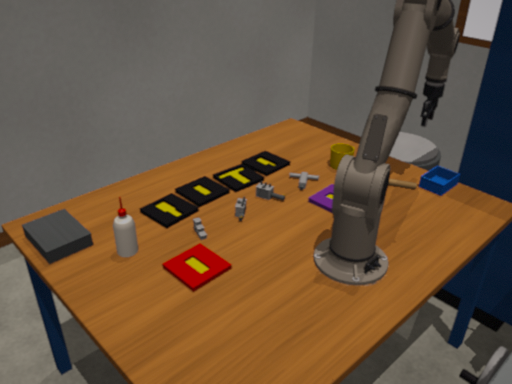

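The four black trays run along the top row: boring (168,133), jaw (227,127), key (285,133), turning (343,128). The tools are jaw (165,192), turning holder (228,195), boring holder (280,192) and key (344,195). The red (122,240) and purple (337,261) trays are the look-alikes. The jaw_tray is the black one with a plain rectangular pocket at (227,127).

```bash
cat > h.py <<'E'
import numpy as np, cv2
from scipy.spatial.transform import Rotation as R
from bench import r
def ray(ci,px,z):
    "pixels (n,2) -> world points on plane z"
    K=np.array([[ci['fx'],0,ci['cx']],[0,ci['fy'],ci['cy']],[0,0,1.]])
    u=cv2.undistortPoints(np.array(px,float).reshape(-1,1,2),K,np.array(ci['D'])).reshape(-1,2)
    d=R.from_rotvec(ci['orientation']).apply(np.c_[u[:,0],-u[:,1],-np.ones(len(u))])
    c=np.array(ci['xyz']); return c+d*((z-c[2])/d[:,2])[:,None]
def proj(ci,P):
    K=np.array([[ci['fx'],0,ci['cx']],[0,ci['fy'],ci['cy']],[0,0,1.]])
    q=R.from_rotvec(ci['orientation']).inv().apply(np.atleast_2d(P)-ci['xyz'])
    return cv2.projectPoints(q*[1,-1,-1],np.zeros(3),np.zeros(3),K,np.array(ci['D']))[0].reshape(-1,2)
def rect(P):
    "min area rect of world xy: centre, long-side angle deg, sizes mm"
    (c,s,a)=cv2.minAreaRect((P[:,:2]*1000).astype(np.float32))
    if s[0]<s[1]: s=s[::-1]; a+=90
    a=(a+90)%180-90
    return np.round(np.array(c)/1000,4),round(a,1),np.round(s,1)
def blobs(mask,amin):
    cs=cv2.findContours(mask.astype(np.uint8)*255,cv2.RETR_EXTERNAL,cv2.CHAIN_APPROX_NONE)[0]
    return [c.reshape(-1,2) for c in cs if cv2.contourArea(c)>amin]
def go(dst,yaw,rowmax=None):
    """shift (tool axes, m) and turn (5 deg units) to bring the TCP to dst pointing down,
    jaws opening along world direction yaw (deg, mod 180)"""
    o=r.get_obs(); R0=R.from_rotvec(o['orientation'])
    s=R0.inv().apply(np.array(dst)-o['tcp_pos'])
    y0=R0.as_matrix()[:,1]; a0=np.degrees(np.arctan2(y0[1],y0[0]))
    d=(yaw-a0+90)%180-90; y=np.radians(a0+d)
    Y=np.array([np.cos(y),np.sin(y),0]);X=np.array([0,0,-1.]);
    Rt=R.from_matrix(np.c_[X,Y,np.cross(X,Y)])
    t=np.degrees((R0.inv()*Rt).as_rotvec())/5
    print('tcp',o['tcp_pos'].round(4),'yawjaw',round(a0,1),'j7',o['joints'][6].round(2),'j1',o['joints'][0].round(2),'SHIFT',s.round(4),'TURN',t.round(2),'t',o['clock'])
E
python3 - <<'E'
from h import *
ci=r.camera_info("top"); im=cv2.imread("pics/top0.png"); hsv=cv2.cvtColor(im,cv2.COLOR_BGR2HSV)
print('trays')
m=np.zeros(im.shape[:2],bool); m[90:170,135:380]=1
dark=(m&(hsv[...,2]<60)).astype(np.uint8); yel=m&(hsv[...,1]>180)&(hsv[...,2]>150)&(abs(hsv[...,0].astype(int)-30)<6)
for c in blobs(dark|yel,500): print(c.mean(0).round(),rect(ray(ci,c,.018)))
for c in blobs(yel,100): print('yel',c.mean(0).round(),rect(ray(ci,c,.006)))
m[:]=0; m[165:225,140:385]=1
g=m&(hsv[...,1]<90)
for c in blobs(g,40): print('tool',c.mean(0).round(),rect(ray(ci,c,.03)))
cv2.imwrite("pics/crop1.png",cv2.resize(im[95:225,135:380],None,fx=3.2,fy=3.2,interpolation=cv2.INTER_CUBIC))
from h import go; go([.45,0,.25],90)
o=r.get_obs(); print(R.from_rotvec(o['orientation']).as_matrix().round(2)); w=r.camera_info('wrist'); print(R.from_rotvec(o['orientation']).inv().apply(w['xyz']-o['tcp_pos']), (R.from_rotvec(o['orientation']).inv()*R.from_rotvec(w['orientation'])).as_matrix().round(2))
E
```

```text
trays
[168. 133.] (array([0.6179, 0.2611]), 5.0, array([152.5, 151.6]))
[284. 133.] (array([ 0.6309, -0.0877]), -2.6, array([151.8, 148.4]))
[342. 129.] (array([ 0.6491, -0.2622]), 1.7, array([152. , 151.3]))
[226. 127.] (array([0.6447, 0.0892]), 1.8, array([152.1, 146.1]))
yel [226. 126.] (array([0.6495, 0.0898]), 2.0, array([81.7, 36.7]))
yel [169. 132.] (array([0.6219, 0.2655]), 3.2, array([125.2,  48.8]))
yel [343. 127.] (array([ 0.6541, -0.2652]), 0.5, array([100.8,  42.9]))
yel [284. 127.] (array([ 0.6346, -0.0894]), 89.1, array([135.9, 123.5]))
tool [226. 195.] (array([0.4346, 0.0815]), -52.2, array([89. , 36.3]))
tool [164. 192.] (array([0.4356, 0.2625]), -15.1, array([73.2, 31.8]))
tool [344. 198.] (array([ 0.4508, -0.2611]), -85.1, array([120.5, 106.7]))
tool [281. 192.] (array([ 0.4423, -0.0834]), 19.5, array([115.7,  39.3]))
tcp [ 0.1523 -0.6571  0.2305] yawjaw -77.0 j7 -0.08 j1 1.23 SHIFT [-0.0187 -0.5729 -0.4384] TURN [2.61 0.   0.02] t 0.1
[[-0.    0.23 -0.97]
 [ 0.   -0.97 -0.23]
 [-1.   -0.    0.  ]]
[-0.1435259  -0.00056648 -0.0786912 ] [[ 0.    0.31 -0.95]
 [ 1.    0.    0.  ]
 [ 0.   -0.95 -0.31]]
```

View pics/crop1.png

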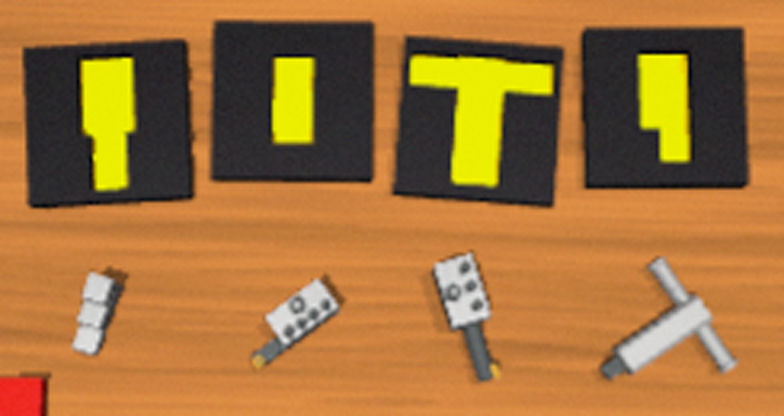

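The enlarged crop confirms which tool and tray is which. The turning holder has four screws and an offset shank, the boring holder three screws and a centred bar, and the black tray at (226,127) has the plain rectangular pocket. Next I move up for a closer wrist view.

```bash
sed -i 's/d=(yaw-a0+90)%180-90;/d=(yaw-a0+180)%360-180;/' h.py; python3 -c "
from h import *
go([.47,-.16,.30],80)"
```

```text
tcp [ 0.1523 -0.6571  0.2305] yawjaw -77.0 j7 -0.08 j1 1.23 SHIFT [-0.0689 -0.4126 -0.4217] TURN [-3.139e+01 -2.000e-02  1.000e-02] t 0.1
```

>>> carry_out(targets=[0.085,-0.069,-0.413,-0.422,-31.4,0,0,0.085,-0.069,-0.413,-0.422,-31.4,0,0,0.085,-0.069,-0.413,-0.422,-31.4,0,0,0.085,-0.069,-0.413,-0.422,-31.4,0,0,0.085,-0.069,-0.413,-0.422,-31.4,0,0,0.085,-0.069,-0.413,-0.422,-31.4,0,0,0.085,-0.069,-0.413,-0.422,-31.4,0,0,0.085,-0.069,-0.413,-0.422,-31.4,0,0,0.085,-0.069,-0.413,-0.422,-31.4,0,0,0.085,-0.069,-0.413,-0.422,-31.4,0,0,0.085,-0.069,-0.413,-0.422,-31.4,0,0,0.085,-0.069,-0.413,-0.422,-31.4,0,0])

```text
clock: 1.6
tcp_pos: [0.4701, -0.1589, 0.2997]
orientation: [0.515, 1.51, -0.513]
contact_force: [-0.7, 0.2, -0.9]
grip_width: 0.0851
```

```bash
python3 -c "
from h import *
go([.47,-.16,.30],80)"
```

```text
tcp [ 0.4701 -0.1589  0.2997] yawjaw 52.4 j7 1.01 j1 0.77 SHIFT [-0.0003 -0.001   0.0006] TURN [-5.52 -0.02 -0.01] t 1.6
```

>>> carry_out(targets=[0.085,0,-0.001,0,-5.5,0,0,0.085,0,-0.001,0,-5.5,0,0,0.085,0,-0.001,0,-5.5,0,0,0.085,0,-0.001,0,-5.5,0,0])

```text
clock: 2.1
tcp_pos: [0.4692, -0.1597, 0.2994]
orientation: [0.141, 1.568, -0.138]
contact_force: [0.2, 0.5, -0.0]
grip_width: 0.0852
```

```bash
python3 - <<'E'
from h import *
import pickle
o=r.get_obs(); ci=r.camera_info('wrist'); im=r.grab_frame('wrist'); cv2.imwrite('pics/wA.png',im); pickle.dump(ci,open('wA.pkl','wb'))
print(o['tcp_pos'],o['joints'],ci['xyz'])
go([.47,.17,.30],80)
E
```

```text
[ 0.46918711 -0.15971011  0.29939498] [ 0.81559828  0.17734414 -0.68445499  1.85046643  0.12014353  1.15757359
  1.48350455] [ 0.39275664 -0.14556142  0.44311363]
tcp [ 0.4693 -0.1597  0.2995] yawjaw 79.8 j7 1.48 j1 0.82 SHIFT [ 1.000e-04  3.246e-01 -5.790e-02] TURN [-0.05 -0.02 -0.02] t 2.15
```

View pics/wA.png

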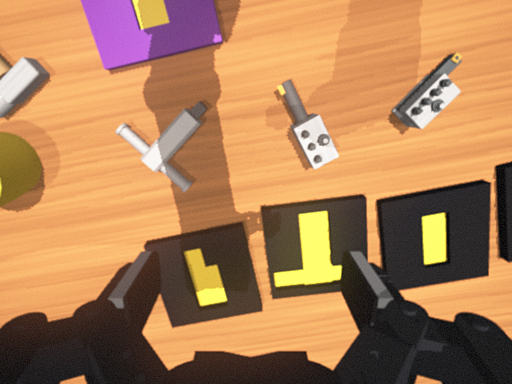

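The wrist view is upside down, with +x pointing down. It shows the key at (165,140), boring holder (312,125) and turning holder (430,95), and the turning, key and jaw trays at (205,275), (315,245) and (433,237). I'll measure the tops and trays here and move across for the left side.

>>> carry_out(targets=[0.085,0,0.325,-0.058,0,0,0,0.085,0,0.325,-0.058,0,0,0,0.085,0,0.325,-0.058,0,0,0,0.085,0,0.325,-0.058,0,0,0,0.085,0,0.325,-0.058,0,0,0,0.085,0,0.325,-0.058,0,0,0,0.085,0,0.325,-0.058,0,0,0])

```text
clock: 3.02
tcp_pos: [0.4695, 0.172, 0.3]
orientation: [0.141, 1.568, -0.137]
contact_force: [0.2, -0.2, -0.6]
grip_width: 0.0849
```

```bash
python3 - <<'E'
from h import *
import pickle
ci=r.camera_info('wrist'); im=r.grab_frame('wrist'); cv2.imwrite('pics/wB.png',im); pickle.dump(ci,open('wB.pkl','wb'))
for n in 'AB':
    ci=pickle.load(open(f'w{n}.pkl','rb')); im=cv2.imread(f'pics/w{n}.png'); h=cv2.cvtColor(im,cv2.COLOR_BGR2HSV).astype(int)
    print(n,ci['xyz'])
    yel=(h[...,1]>150)&(h[...,2]>110)&(abs(h[...,0]-28)<6); yel[:150]=0
    for c in blobs(yel,150): print('yel',c.mean(0).round(),rect(ray(ci,c,.005)))
    dark=(h[...,2]<62); dark[:150]=0
    k=cv2.morphologyEx((dark|yel).astype(np.uint8),cv2.MORPH_OPEN,np.ones((5,5)))
    for c in blobs(k,2000): print('tray',c.min(0),c.max(0),rect(ray(ci,c,.018)))
    g=(h[...,1]<80)&(h[...,2]>110); g[215:]=0
    g=cv2.morphologyEx(g.astype(np.uint8),cv2.MORPH_CLOSE,np.ones((5,5)))
    for c in blobs(g,250):
        mm=np.zeros(g.shape,np.uint8); cv2.fillPoly(mm,[c],1)
        print('tool',c.mean(0).round(),{z:rect(ray(ci,c,z)) for z in (.014,.043)})
        q=cv2.morphologyEx(mm,cv2.MORPH_OPEN,cv2.getStructuringElement(cv2.MORPH_ELLIPSE,(15,15)))
        for b in blobs(q,100): print('   body',b.mean(0).round(),{z:rect(ray(ci,b,z)) for z in (.028,.043)})
E
```

```text
A [ 0.39275664 -0.14556142  0.44311363]
yel [205. 278.] (array([ 0.6561, -0.2631]), 0.6, array([100.9,  46. ]))
yel [434. 238.] (array([0.6516, 0.0937]), 0.3, array([85.2, 34.4]))
yel [310. 255.] (array([ 0.6352, -0.0998]), -5.3, array([125.2, 107. ]))
tray [  0 181] [511 383] (array([ 0.692, -0.191]), 80.4, array([884.3, 364.8]))
tool [163. 148.] {0.014: (array([ 0.431 , -0.2674]), 42.0, array([122.8,  96. ])), 0.043: (array([ 0.4284, -0.2591]), 42.0, array([114.5,  89.5]))}
   body [168. 143.] {0.028: (array([ 0.4333, -0.2605]), -56.0, array([91.8, 41.8])), 0.043: (array([ 0.4319, -0.2563]), -56.0, array([88.5, 40.3]))}
tool [307. 125.] {0.014: (array([ 0.4439, -0.0776]), 19.0, array([122.5,  41. ])), 0.043: (array([ 0.4404, -0.0822]), 19.0, array([114.2,  38.2]))}
   body [314. 139.] {0.028: (array([ 0.463 , -0.0726]), 19.0, array([74.4, 39.7])), 0.043: (array([ 0.4605, -0.0752]), 19.0, array([71.8, 38.2]))}
tool [435.  93.] {0.014: (array([0.438 , 0.0906]), -51.7, array([95.3, 42.8])), 0.043: (array([0.4349, 0.0746]), -51.7, array([88.8, 39.9]))}
   body [432. 102.] {0.028: (arra
[... 1244 characters left out ...]
148.] {0.028: (array([0.5234, 0.4818]), 4.0, array([86.1, 63.5])), 0.043: (array([0.5187, 0.4711]), 4.0, array([83. , 61.2]))}
tool [177. 139.] {0.014: (array([0.4336, 0.0798]), -51.9, array([101.8,  35.7])), 0.043: (array([0.4309, 0.087 ]), -51.9, array([94.9, 33.3]))}
   body [172. 146.] {0.028: (array([0.4399, 0.0735]), -51.9, array([73.7, 34.5])), 0.043: (array([0.4382, 0.0776]), -51.9, array([71.1, 33.3]))}
tool [315. 117.] {0.014: (array([0.4381, 0.2677]), -16.4, array([75.2, 31. ])), 0.043: (array([0.435 , 0.2622]), -16.4, array([70.2, 28.9]))}
   body [315. 117.] {0.028: (array([0.436 , 0.2631]), -8.8, array([71.6, 27.7])), 0.043: (array([0.4344, 0.2603]), -8.8, array([69.1, 26.7]))}
```

View pics/wB.png

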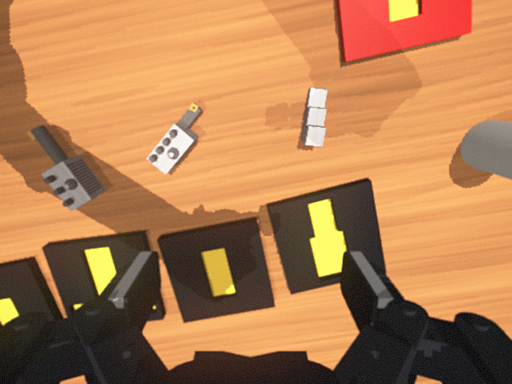

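View B shows the jaw at (315,117), the turning holder at (177,140), and the boring and jaw trays at (325,235) and (217,270). I'll start with the jaw, hovering lower for a closer look.

```bash
python3 - <<'E'
from h import *
import pickle
ci=pickle.load(open('wB.pkl','rb'))
print(ray(ci,[[316,117]],.03),ray(ci,[[317,89]],.016),ray(ci,[[315,146]],.04))
go([.437,.265,.16],75)
E
```

```text
[[0.43578664 0.26507688 0.03      ]] [[0.40241828 0.27299108 0.016     ]] [[0.47073504 0.25777703 0.04      ]]
tcp [0.4698 0.1702 0.2998] yawjaw 79.7 j7 0.74 j1 0.32 SHIFT [ 0.14    0.0873 -0.0489] TURN [ 0.95 -0.02 -0.01] t 3.075
```

>>> carry_out(targets=[0.085,0.14,0.087,-0.049,0.95,0,0,0.085,0.14,0.087,-0.049,0.95,0,0,0.085,0.14,0.087,-0.049,0.95,0,0,0.085,0.14,0.087,-0.049,0.95,0,0,0.085,0.14,0.087,-0.049,0.95,0,0])

```text
clock: 3.7
tcp_pos: [0.4382, 0.2632, 0.1606]
orientation: [0.209, 1.562, -0.208]
contact_force: [0.2, 0.8, 1.3]
grip_width: 0.085
```

```bash
python3 - <<'E'
from h import *
import pickle
ci=r.camera_info('wrist'); im=r.grab_frame('wrist'); cv2.imwrite('pics/wJ.png',im); pickle.dump(ci,open('wJ.pkl','wb'))
h=cv2.cvtColor(im,cv2.COLOR_BGR2HSV).astype(int)
p=proj(ci,[.437,.265,.02])[0].astype(int); print(p)
x,y=max(p[0]-100,0),max(p[1]-75,0)
cv2.imwrite('pics/wJc.png',cv2.resize(im[y:y+150,x:x+200],None,fx=4,fy=4,interpolation=cv2.INTER_CUBIC)); print('crop',x,y)
go([.437,.265,.015],75)
E
```

```text
[251 179]
crop 151 104
tcp [0.4386 0.2633 0.1611] yawjaw 74.8 j7 0.28 j1 0.03 SHIFT [ 0.1461  0.001  -0.002 ] TURN [-0.04 -0.   -0.01] t 3.75
```

View pics/wJc.png

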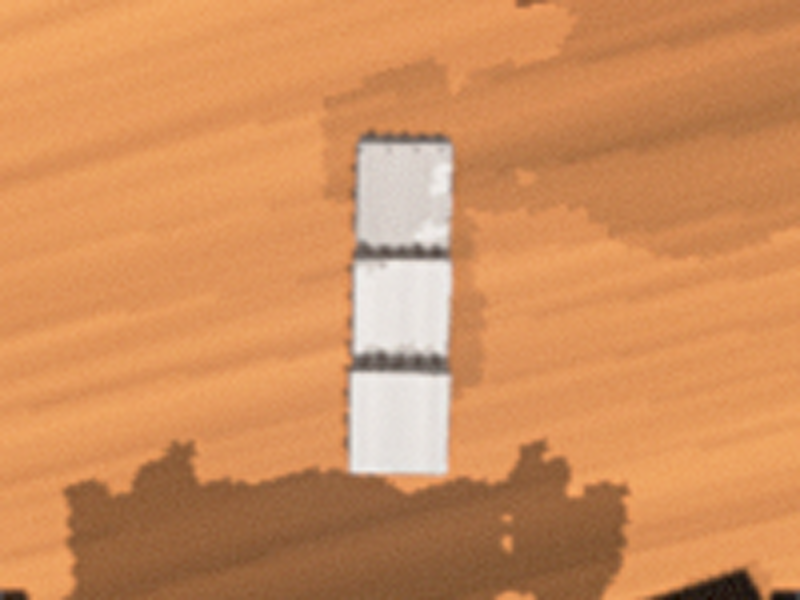

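The crop shows the jaw squarely in view. The low step is at crop (405,195), the middle at (402,308) and the high at (399,421).

```bash
python3 - <<'E'
from h import *
import pickle
ci=pickle.load(open('wJ.pkl','rb'))
P=np.vstack([ray(ci,[[p]],z) for p,z in (((252.25,152.75),.016),((251.5,181),.03),((250.75,209.25),.044))])
d=P[2]-P[0]; a=np.degrees(np.arctan2(d[1],d[0])); u=d[:2]/np.hypot(*d[:2]); print(P.round(4),a,np.hypot(*d[:2]))
c=P.mean(0)[:2]; g=c+.008*u; print(c,g)
go([*g,.015],a+90)
E
```

```text
[[0.4139 0.2725 0.016 ]
 [0.4362 0.2656 0.03  ]
 [0.4573 0.2592 0.044 ]] -17.038224780155268 0.04542964313442856
[0.43578214 0.26574863] [0.44343102 0.26340455]
tcp [0.4386 0.2633 0.1611] yawjaw 74.8 j7 0.28 j1 0.03 SHIFT [0.1461 0.0012 0.0047] TURN [ 0.36 -0.   -0.01] t 3.75
```

>>> carry_out(targets=[0.085,0.06,0.001,0.005,0.36,0,0,0.085,0.11,0.001,0.005,0.36,0,0,0.085,0.135,0.001,0.005,0.36,0,0,0.085,0.146,0.001,0.005,0.36,0,0,0.085,0.146,0.001,0.005,0.36,0,0,0.0,0.146,0.001,0.005,0.36,0,0,0.0,0.146,0.001,0.005,0.36,0,0,0.0,0.146,0.001,0.005,0.36,0,0,0.0,0.146,0.001,0.005,0.36,0,0,0.0,0.146,0.001,0.005,0.36,0,0,0.0,0.146,0.001,0.005,0.36,0,0], squeeze=60)

```text
clock: 5.12
tcp_pos: [0.444, 0.2632, 0.0157]
orientation: [0.234, 1.557, -0.232]
contact_force: [-1.6, -0.8, 6.9]
grip_width: 0.0208
```

```bash
python3 - <<'E'
from h import *
a=np.radians(1.9)
go([.6473+.008*np.cos(a),.090+.008*np.sin(a),.09],91.9)
E
```

```text
tcp [0.444  0.2632 0.0157] yawjaw 73.0 j7 0.06 j1 -0.12 SHIFT [-0.0743 -0.1034  0.2527] TURN [-3.78  0.01 -0.01] t 5.125
```

>>> carry_out(targets=[0.0,-0.06,0,0,0,0,0,0.0,-0.074,-0.02,0.04,-1,0,0,0.0,-0.074,-0.103,0.253,-3.8,0,0,0.0,-0.074,-0.103,0.253,-3.8,0,0,0.0,-0.074,-0.103,0.253,-3.8,0,0,0.0,-0.074,-0.103,0.253,-3.8,0,0,0.0,-0.074,-0.103,0.253,-3.8,0,0,0.0,-0.074,-0.103,0.253,-3.8,0,0])

```text
clock: 6.12
tcp_pos: [0.6545, 0.091, 0.0888]
orientation: [-0.026, 1.572, 0.029]
contact_force: [-1.4, 0.7, -4.5]
grip_width: 0.0208
```

```bash
python3 - <<'E'
from h import *
import pickle
ci=r.camera_info('wrist'); im=r.grab_frame('wrist'); cv2.imwrite('pics/wJ2.png',im)
print(r.get_obs()['contact_force'])
for P in ([.69,.135,.008],[.69,.045,.008]): pass
a=np.radians(1.9)
T=R.from_euler('z',a)
print('predicted pocket rim px',proj(ci,T.apply([[-.043,-.019,.018],[-.043,.019,.018],[.043,.019,.018],[.043,-.019,.018]])+[.6473,.090,0]).round())
print('tray',proj(ci,T.apply([[-.076,-.076,.018],[-.076,.076,.018]])+[.6473,.090,0]).round())
go([.6473+.008*np.cos(a),.090+.008*np.sin(a),.0235],91.9)
E
```

```text
[-0.53290362  0.73971183 -4.08107796]
predicted pocket rim px [[220. 136.]
 [276. 136.]
 [273. 250.]
 [223. 250.]]
tray [[130.  84.]
 [366.  85.]]
tcp [0.6542 0.0918 0.0891] yawjaw 92.1 j7 0.92 j1 0.29 SHIFT [ 0.0656 -0.0017  0.0011] TURN [ 0.04 -0.01 -0.02] t 6.175
```

View pics/wJ2.png

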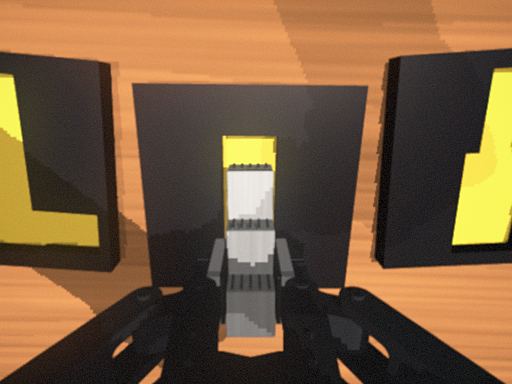

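The predicted pocket rim (220–276,136) and tray corners match the picture within 2 px, so I lower the jaw.

>>> carry_out(targets=[0.0,0.03,-0.002,0.001,0,0,0,0.0,0.045,-0.002,0.001,0,0,0,0.0,0.055,-0.002,0.001,0,0,0,0.0,0.061,-0.002,0.001,0,0,0,0.0,0.0655,-0.002,0.001,0,0,0,0.0,0.0655,-0.002,0.001,0,0,0,0.085,0.0655,-0.002,0.001,0,0,0,0.085,0.0655,-0.002,0.001,0,0,0,0.085,0.0655,-0.002,0.001,0,0,0,0.085,0.0655,-0.002,0.001,0,0,0,0.085,0.01,-0.002,0.001,0,0,0,0.085,-0.05,-0.002,0.001,0,0,0])

```text
clock: 7.68
tcp_pos: [0.6547, 0.0896, 0.1396]
orientation: [-0.027, 1.574, 0.03]
contact_force: [0.5, -0.3, 1.2]
grip_width: 0.0849
```

```bash
python3 - <<'E'
from h import *
import pickle
ci=r.camera_info('wrist'); im=r.grab_frame('wrist'); cv2.imwrite('pics/wJ3.png',im)
a=np.radians(-51.6); g=[.4422,.0713]
go([*g,.14],90-51.6)
E
```

```text
tcp [0.6591 0.0918 0.1492] yawjaw 92.1 j7 0.96 j1 0.32 SHIFT [ 0.0071 -0.0126 -0.2176] TURN [10.74  0.08 -0.09] t 7.725
```

View pics/wJ3.png

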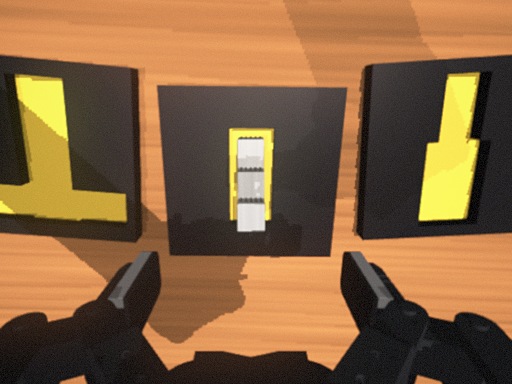

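The jaw sits in its pocket with a margin all round, at (252,185). Next is the turning holder.

>>> carry_out(targets=[0.085,0.007,-0.013,-0.218,10.7,0,0,0.085,0.007,-0.013,-0.218,10.7,0,0,0.085,0.007,-0.013,-0.218,10.7,0,0,0.085,0.007,-0.013,-0.218,10.7,0,0,0.085,0.007,-0.013,-0.218,10.7,0,0,0.085,0.007,-0.013,-0.218,10.7,0,0,0.085,0.007,-0.013,-0.218,10.7,0,0,0.085,0.007,-0.013,-0.218,10.7,0,0])

```text
clock: 8.72
tcp_pos: [0.4421, 0.071, 0.14]
orientation: [0.705, 1.449, -0.692]
contact_force: [-0.9, 0.1, -0.5]
grip_width: 0.0852
```

```bash
python3 - <<'E'
from h import *
import pickle
ci=r.camera_info('wrist'); im=r.grab_frame('wrist'); pickle.dump(ci,open('wT.pkl','wb'))
def face(L,W,z,c,a): 
    return proj(ci,R.from_euler('z',a,degrees=True).apply(np.array([[-1,-1,0],[-1,1,0],[1,1,0],[1,-1,0]])*[L/2,W/2,0])+[*c,z])
q=face(.06,.032,.042,[.4422,.0713],-51.6); print(q.round(1))
p=q.mean(0).astype(int); x,y=max(p[0]-100,0),max(p[1]-75,0)
cv2.imwrite('pics/wTc.png',cv2.resize(im[y:y+150,x:x+200],None,fx=4,fy=4,interpolation=cv2.INTER_CUBIC)); print('crop',x,y,((q-[x,y])*4).round())
go([.4422,.0713,.020],38.4)
E
```

```text
[[228.4 158.1]
 [269.4 158.2]
 [267.7 228.6]
 [229.7 228.6]]
crop 148 118 [[322. 161.]
 [486. 161.]
 [479. 443.]
 [327. 443.]]
tcp [0.442 0.071 0.14 ] yawjaw 38.7 j7 0.1 j1 0.35 SHIFT [ 0.12   -0.0009 -0.0003] TURN [ 0.06  0.02 -0.11] t 8.775
```

View pics/wTc.png

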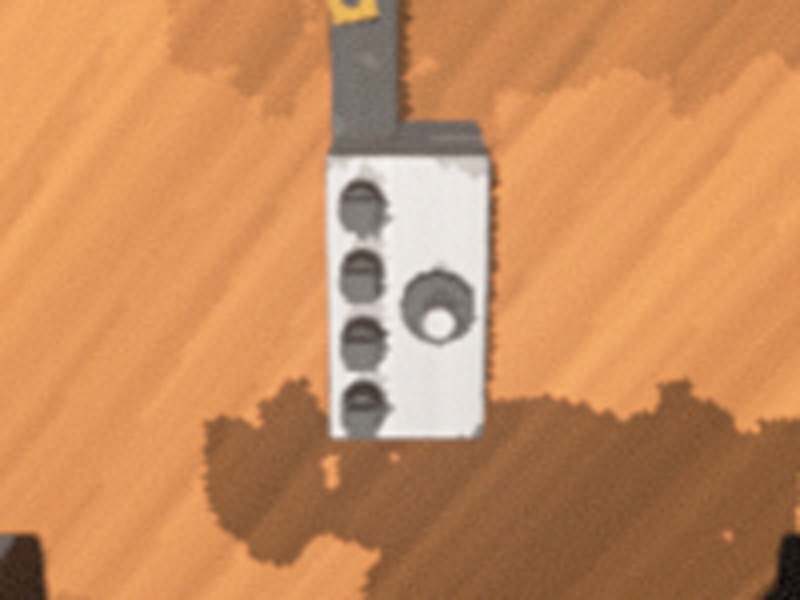

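The block's top face is within about 1 mm of the prediction, so I descend and grip.

>>> carry_out(targets=[0.085,0.05,-0.001,-0.001,0,0,0,0.085,0.09,-0.001,-0.001,0,0,0,0.085,0.11,-0.001,-0.001,0,0,0,0.085,0.12,-0.001,-0.001,0,0,0,0.085,0.12,-0.001,-0.001,0,0,0,0.0,0.12,-0.001,-0.001,0,0,0,0.0,0.12,-0.001,-0.001,0,0,0,0.0,0.12,-0.001,-0.001,0,0,0,0.0,0.12,-0.001,-0.001,0,0,0,0.0,0.12,-0.001,-0.001,0,0,0,0.0,0.05,-0.001,-0.001,0,0,0], squeeze=80)

```text
clock: 10.15
tcp_pos: [0.4373, 0.0705, 0.0797]
orientation: [0.702, 1.459, -0.697]
contact_force: [2.0, -1.2, -4.8]
grip_width: 0.0304
```

```bash
python3 - <<'E'
from h import *
a=np.radians(1.2)
go([.652+.016*np.cos(a),-.2625+.016*np.sin(a),.10],91.2)
E
```

```text
tcp [0.4373 0.0705 0.0797] yawjaw 38.7 j7 -0.01 j1 0.29 SHIFT [-0.022  -0.028   0.4037] TURN [-10.5   -0.04  -0.04] t 10.15
```

>>> carry_out(targets=[0.0,-0.022,0,0,0,0,0,0.0,-0.022,-0.028,0.404,-10.5,0,0,0.0,-0.022,-0.028,0.404,-10.5,0,0,0.0,-0.022,-0.028,0.404,-10.5,0,0,0.0,-0.022,-0.028,0.404,-10.5,0,0,0.0,-0.022,-0.028,0.404,-10.5,0,0,0.0,-0.022,-0.028,0.404,-10.5,0,0,0.0,-0.022,-0.028,0.404,-10.5,0,0,0.0,-0.022,-0.028,0.404,-10.5,0,0,0.0,-0.022,-0.028,0.404,-10.5,0,0,0.0,-0.022,-0.028,0.404,-10.5,0,0])

```text
clock: 11.52
tcp_pos: [0.6674, -0.2608, 0.0996]
orientation: [-0.014, 1.574, 0.022]
contact_force: [0.1, 0.4, -6.9]
grip_width: 0.0302
```

```bash
cat >> h.py <<'E'
def traychk(c,a,floorpts,name):
    ci=r.camera_info('wrist'); im=r.grab_frame('wrist'); cv2.imwrite(f'pics/{name}.png',im)
    T=R.from_euler('z',a,degrees=True)
    f=lambda P:proj(ci,T.apply(np.array(P,float))+[c[0],c[1],0]).round().tolist()
    print('tray near corners (-y,+y)',f([[-.076,-.076,.018],[-.076,.076,.018]]),'pocket rim',f([[x,y,.018] for x,y in floorpts]))
E
python3 - <<'E'
from h import *
traychk([.652,-.2625],1.2,[(-.054,-.024),(-.054,.006),(-.022,.006),(-.022,.024)],'wT2')
a=np.radians(1.2)
go([.652+.016*np.cos(a),-.2625+.016*np.sin(a),.0242],91.2)
E
```

```text
tray near corners (-y,+y) [[133.0, 72.0], [360.0, 72.0]] pocket rim [[212.0, 106.0], [256.0, 107.0], [255.0, 152.0], [280.0, 152.0]]
tcp [ 0.6676 -0.261   0.0999] yawjaw 91.3 j7 1.46 j1 0.77 SHIFT [ 0.0757 -0.0015  0.0005] TURN [ 0.02 -0.03 -0.05] t 11.575
```

View pics/wT2.png

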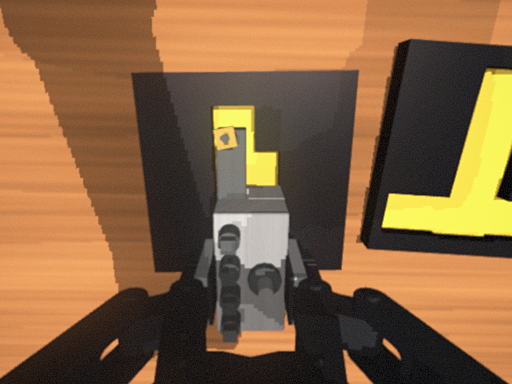

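The tray and rim match the prediction within 2 px, so I lower it.

>>> carry_out(targets=[0.0,0.035,-0.001,0.001,0,0,0,0.0,0.052,-0.001,0.001,0,0,0,0.0,0.063,-0.001,0.001,0,0,0,0.0,0.071,-0.001,0.001,0,0,0,0.0,0.0755,-0.001,0.001,0,0,0,0.0,0.0755,-0.001,0.001,0,0,0])

```text
clock: 12.32
tcp_pos: [0.6691, -0.2617, 0.0252]
orientation: [-0.015, 1.572, 0.021]
contact_force: [0.5, -0.6, -6.1]
grip_width: 0.0302
```

>>> carry_out(targets=[0.0,0.0015,0,0,0,0,0,0.0,0.0015,0,0,0,0,0,0.085,0.0015,0,0,0,0,0,0.085,0.0015,0,0,0,0,0,0.085,0.0015,0,0,0,0,0,0.085,0.0015,0,0,0,0,0,0.085,-0.04,0,0,0,0,0,0.085,-0.09,0,0,0,0,0,0.085,-0.12,0,0,0,0,0])

```text
clock: 13.45
tcp_pos: [0.6704, -0.2621, 0.1482]
orientation: [-0.015, 1.569, 0.021]
contact_force: [0.4, 0.4, -0.8]
grip_width: 0.0849
```

```bash
python3 - <<'E'
from h import *
im=r.grab_frame('wrist'); cv2.imwrite('pics/wT3.png',im)
u=np.array([np.cos(np.radians(-56)),np.sin(np.radians(-56))])
go([.437,-.262,.16],34)
E
```

```text
tcp [ 0.6721 -0.2623  0.1521] yawjaw 91.3 j7 1.49 j1 0.78 SHIFT [-0.0095  0.0057 -0.235 ] TURN [11.46  0.06 -0.06] t 13.5
```

View pics/wT3.png

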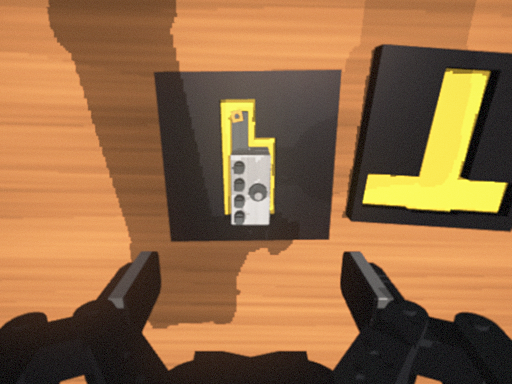

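The turning holder is seated at (248,180) with yellow floor visible round it. Now the key.

>>> carry_out(targets=[0.085,-0.01,0.006,-0.235,11.4,0,0,0.085,-0.01,0.006,-0.235,11.4,0,0,0.085,-0.01,0.006,-0.235,11.4,0,0,0.085,-0.01,0.006,-0.235,11.4,0,0,0.085,-0.01,0.006,-0.235,11.4,0,0,0.085,-0.01,0.006,-0.235,11.4,0,0,0.085,-0.01,0.006,-0.235,11.4,0,0,0.085,-0.01,0.006,-0.235,11.4,0,0,0.085,-0.01,0.006,-0.235,11.4,0,0])

```text
clock: 14.62
tcp_pos: [0.4371, -0.2616, 0.1604]
orientation: [0.761, 1.43, -0.752]
contact_force: [0.0, -0.0, 0.3]
grip_width: 0.0849
```

```bash
python3 - <<'E'
from h import *
import pickle
ci=r.camera_info('wrist'); im=r.grab_frame('wrist'); pickle.dump(ci,open('wK.pkl','wb'))
c=np.array([.437,-.262]); p=proj(ci,[*c,.02])[0].astype(int); x,y=max(p[0]-100,0),max(p[1]-85,0)
cv2.imwrite('pics/wKc.png',cv2.resize(im[y:y+150,x:x+200],None,fx=4,fy=4,interpolation=cv2.INTER_CUBIC)); print('crop',x,y)
E
```

```text
crop 148 96
```

View pics/wKc.png

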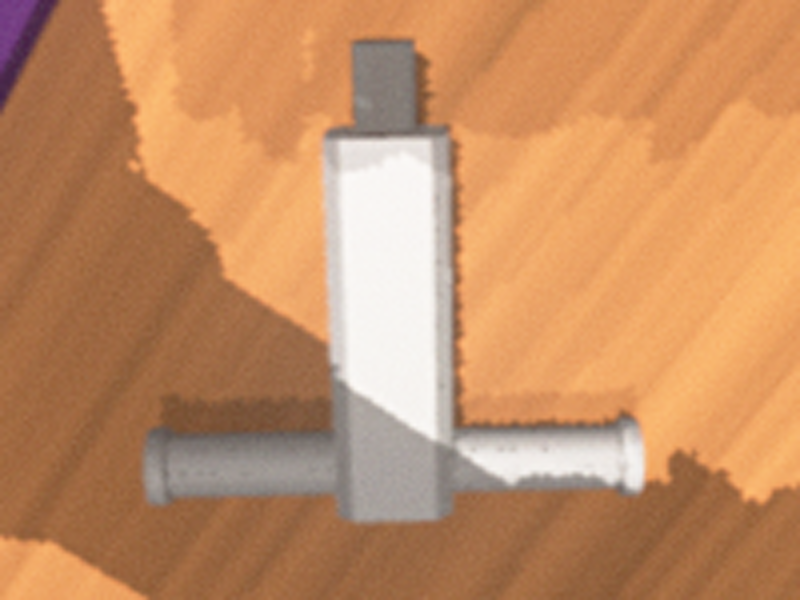

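The key is upright in the crop: drive end at the top (383,85), body from (388,133) to (395,518), cross-bar centre at (394,461).

```bash
python3 - <<'E'
from h import *
import pickle
ci=pickle.load(open('wK.pkl','rb'))
px=lambda p:[[p[0]/4+148,p[1]/4+96]]
A=ray(ci,px((388,133)),.028)[0];B=ray(ci,px((395,518)),.028)[0];L=ray(ci,px((157,466)),.014)[0];Q=ray(ci,px((632,456)),.014)[0]
d=(B-A)[:2]; a=np.degrees(np.arctan2(d[1],d[0])); e=(L-Q)[:2]
print(a,np.hypot(*d),np.degrees(np.arctan2(e[1],e[0])),np.hypot(*e))
u=d/np.hypot(*d); o1=(A+B)[:2]/2-.010*u; o2=(L+Q)[:2]/2-.045*u; print(o1,o2)
o=(o1+o2)/2; go([*(o+.012*u),.015],a+90)
E
```

```text
-54.936871384176456 0.09069681856956034 -144.54575107706557 0.11754521483924622
[ 0.42725925 -0.25211687] [ 0.42789288 -0.25307291]
tcp [ 0.4371 -0.2616  0.1604] yawjaw 34.3 j7 0.74 j1 1.0 SHIFT [ 0.1454 -0.0036 -0.001 ] TURN [-0.14  0.02 -0.08] t 14.675
```

>>> carry_out(targets=[0.085,0.06,-0.0035,-0.001,-0.1,0,0,0.085,0.11,-0.0035,-0.001,-0.1,0,0,0.085,0.135,-0.0035,-0.001,-0.1,0,0,0.085,0.145,-0.0035,-0.001,-0.1,0,0,0.085,0.145,-0.0035,-0.001,-0.1,0,0,0.0,0.145,-0.0035,-0.001,-0.1,0,0,0.0,0.145,-0.0035,-0.001,-0.1,0,0,0.0,0.145,-0.0035,-0.001,-0.1,0,0,0.0,0.145,-0.0035,-0.001,-0.1,0,0,0.0,0.145,-0.0035,-0.001,-0.1,0,0], squeeze=90)

```text
clock: 15.92
tcp_pos: [0.4345, -0.2629, 0.0164]
orientation: [0.753, 1.432, -0.747]
contact_force: [-3.1, 1.3, 11.2]
grip_width: 0.0253
```

```bash
python3 - <<'E'
from h import *
a=np.radians(-2.3)
go([.633+.012*np.cos(a),-.0885+.012*np.sin(a),.095],87.7)
E
```

```text
tcp [ 0.4345 -0.2629  0.0164] yawjaw 34.8 j7 0.56 j1 0.87 SHIFT [-0.0771  0.2726 -0.0223] TURN [-10.57   0.06  -0.05] t 15.925
```

>>> carry_out(targets=[0.0,-0.05,0,0,0,0,0,0.0,-0.085,0,0,0,0,0,0.0,-0.085,0.273,-0.022,-10.6,0,0,0.0,-0.085,0.273,-0.022,-10.6,0,0,0.0,-0.085,0.273,-0.022,-10.6,0,0,0.0,-0.085,0.273,-0.022,-10.6,0,0,0.0,-0.085,0.273,-0.022,-10.6,0,0,0.0,-0.085,0.273,-0.022,-10.6,0,0,0.0,-0.085,0.273,-0.022,-10.6,0,0,0.0,-0.085,0.273,-0.022,-10.6,0,0,0.0,-0.085,0.273,-0.022,-10.6,0,0])

```text
clock: 17.3
tcp_pos: [0.6448, -0.0902, 0.1029]
orientation: [0.031, 1.565, -0.031]
contact_force: [-0.4, 0.4, -6.4]
grip_width: 0.0249
```

```bash
python3 - <<'E'
from h import *
traychk([.633,-.0885],-2.3,[(-.063,-.022),(-.063,.022),(.029,-.068),(.029,.068)],'wK2')
a=np.radians(-2.3)
go([.633+.012*np.cos(a),-.0885+.012*np.sin(a),.0226],87.7)
E
```

```text
tray near corners (-y,+y) [[139.0, 77.0], [363.0, 77.0]] pocket rim [[219.0, 97.0], [283.0, 97.0], [164.0, 220.0], [337.0, 220.0]]
tcp [ 0.645  -0.0899  0.103 ] yawjaw 87.8 j7 1.1 j1 0.61 SHIFT [ 0.0804  0.0009 -0.0006] TURN [ 0.01  0.07 -0.01] t 17.35
```

View pics/wK2.png

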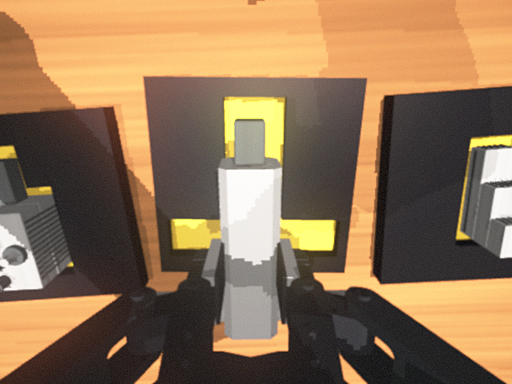

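Here the tray is 4–5 px right of the prediction, so its y is about 3 mm greater. I shift by that and lower.

>>> carry_out(targets=[0.0,0.03,0.0036,-0.0005,0.1,0,0,0.0,0.05,0.0036,-0.0005,0.1,0,0,0.0,0.064,0.0036,-0.0005,0.1,0,0,0.0,0.072,0.0036,-0.0005,0.1,0,0,0.0,0.077,0.0036,-0.0005,0.1,0,0,0.0,0.081,0.0036,-0.0005,0.1,0,0,0.0,0.081,0.0036,-0.0005,0.1,0,0])

```text
clock: 18.23
tcp_pos: [0.6457, -0.0862, 0.0227]
orientation: [0.038, 1.563, -0.037]
contact_force: [-0.3, -0.9, -5.4]
grip_width: 0.0253
```

>>> carry_out(targets=[0.0,0.001,0,0,0,0,0,0.0,0.001,0,0,0,0,0,0.085,0.001,0,0,0,0,0,0.085,0.001,0,0,0,0,0,0.085,0.001,0,0,0,0,0,0.085,0.001,0,0,0,0,0,0.085,-0.04,0,0,0,0,0,0.085,-0.09,0,0,0,0,0,0.085,-0.12,0,0,0,0,0])

```text
clock: 19.35
tcp_pos: [0.6458, -0.0858, 0.1453]
orientation: [0.038, 1.56, -0.037]
contact_force: [0.9, -0.2, -0.5]
grip_width: 0.0848
```

```bash
python3 - <<'E'
from h import *
im=r.grab_frame('wrist'); cv2.imwrite('pics/wK3.png',im)
u=np.array([np.cos(np.radians(19)),np.sin(np.radians(19))])
go([*(np.array([.4404,-.0822])+.025*u),.14],109)
E
```

```text
tcp [ 0.6476 -0.0856  0.1489] yawjaw 87.3 j7 1.12 j1 0.62 SHIFT [ 0.0062  0.0028 -0.184 ] TURN [-4.35  0.17  0.03] t 19.4
```

View pics/wK3.png

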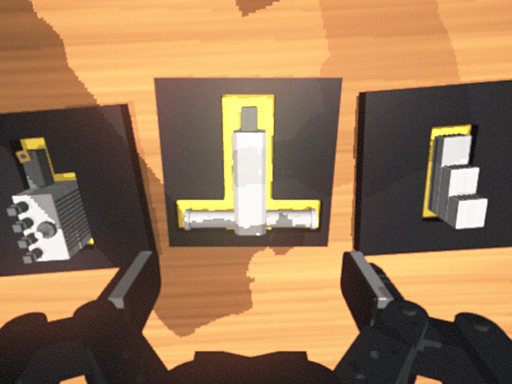

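The key is seated and centred in its T pocket at (250,190). I've viewed 14 pictures. Next is the boring holder, which I'll check numerically at the hover.

>>> carry_out(targets=[0.085,0.006,0.003,-0.184,-4.35,0.1,0,0.085,0.006,0.003,-0.184,-4.35,0.1,0,0.085,0.006,0.003,-0.184,-4.35,0.1,0,0.085,0.006,0.003,-0.184,-4.35,0.1,0,0.085,0.006,0.003,-0.184,-4.35,0.1,0,0.085,0.006,0.003,-0.184,-4.35,0.1,0])

```text
clock: 20.15
tcp_pos: [0.4657, -0.0736, 0.1406]
orientation: [-0.261, 1.547, 0.258]
contact_force: [0.5, -0.1, 0.0]
grip_width: 0.0849
```

```bash
python3 - <<'E'
from h import *
ci=r.camera_info('wrist'); im=r.grab_frame('wrist'); cv2.imwrite('pics/wBo.png',im)
h=cv2.cvtColor(im,cv2.COLOR_BGR2HSV).astype(int)
u=np.array([np.cos(np.radians(19)),np.sin(np.radians(19))])
p=proj(ci,[[.4404+.027*u[0],-.0822+.027*u[1],.044]])[0]; print(p)
for v in (110,150,180):
    g=((h[...,1]<60)&(h[...,2]>v)).astype(np.uint8); g=cv2.morphologyEx(g,cv2.MORPH_CLOSE,np.ones((9,9)))
    for c in blobs(g,600):
        if cv2.pointPolygonTest(c.reshape(-1,1,2),tuple(map(float,p)),True)>-15: print(v,c.min(0),c.max(0),rect(ray(ci,c,.044)))
print('expect block',(np.array([.4404,-.0822])+.027*u))
go([*(np.array([.4404,-.0822])+.025*u),.020],109)
E
```

```text
[250.16004071 194.19341854]
110 [228  85] [274 228] (array([ 0.4405, -0.0814]), 19.0, array([112.7,  36.2]))
150 [228 157] [274 228] (array([ 0.4654, -0.0729]), 19.0, array([60.1, 36.2]))
180 [228 158] [274 228] (array([ 0.4658, -0.0728]), 19.0, array([59.3, 36.2]))
expect block [ 0.465929   -0.07340966]
tcp [ 0.4655 -0.0736  0.1405] yawjaw 109.0 j7 1.44 j1 0.9 SHIFT [ 0.1205  0.0003 -0.0024] TURN [-0.    0.08  0.03] t 20.2
```

>>> carry_out(targets=[0.085,0.05,0,0,0,0,0,0.085,0.09,0,0,0,0,0,0.085,0.11,0,0,0,0,0,0.085,0.12,0,0,0,0,0,0.085,0.12,0,0,0,0,0,0.0,0.12,0,0,0,0,0,0.0,0.12,0,0,0,0,0,0.0,0.12,0,0,0,0,0,0.0,0.12,0,0,0,0,0,0.0,0.12,0,0,0,0,0], squeeze=90)

```text
clock: 21.45
tcp_pos: [0.467, -0.0735, 0.0215]
orientation: [-0.262, 1.547, 0.258]
contact_force: [-3.0, 1.2, 9.5]
grip_width: 0.0345
```

```bash
python3 - <<'E'
from h import *
a=np.radians(5.2)
go([.620+.0268*np.cos(a),.263+.0268*np.sin(a),.105],95.2)
E
```

```text
tcp [ 0.467  -0.0735  0.0215] yawjaw 109.0 j7 1.22 j1 0.72 SHIFT [-0.0823  0.2617  0.2809] TURN [2.76 0.1  0.03] t 21.45
```

>>> carry_out(targets=[0.0,-0.05,0,0,0,0,0,0.0,-0.085,0,0,0,0,0,0.0,-0.085,0.262,0.282,2.75,0.1,0,0.0,-0.085,0.262,0.282,2.75,0.1,0,0.0,-0.085,0.262,0.282,2.75,0.1,0,0.0,-0.085,0.262,0.282,2.75,0.1,0,0.0,-0.085,0.262,0.282,2.75,0.1,0,0.0,-0.085,0.262,0.282,2.75,0.1,0,0.0,-0.085,0.262,0.282,2.75,0.1,0,0.0,-0.085,0.262,0.282,2.75,0.1,0,0.0,-0.085,0.262,0.282,2.75,0.1,0])

```text
clock: 22.82
tcp_pos: [0.6471, 0.2633, 0.1066]
orientation: [-0.075, 1.571, 0.066]
contact_force: [-0.3, -0.9, -7.8]
grip_width: 0.0338
```

```bash
python3 - <<'E'
from h import *
traychk([.620,.263],5.2,[(-.065,-.017),(-.065,.017),(-.011,-.026),(-.011,.026)],'wB2')
a=np.radians(5.2)
go([.620+.028*np.cos(a),.263+.028*np.sin(a),.0255],95.2)
E
```

```text
tray near corners (-y,+y) [[141.0, 55.0], [365.0, 54.0]] pocket rim [[228.0, 72.0], [278.0, 72.0], [218.0, 150.0], [288.0, 150.0]]
tcp [0.6474 0.2633 0.107 ] yawjaw 95.1 j7 0.72 j1 0.05 SHIFT [0.0814 0.0026 0.0008] TURN [-0.02 -0.02  0.06] t 22.875
```

View pics/wB2.png

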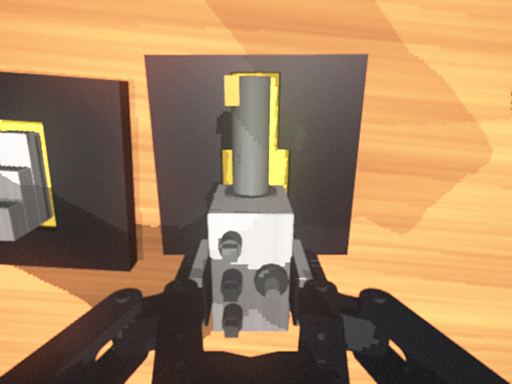

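Tray corners and rim agree with the prediction to within about 2 mm, so I lower it.

>>> carry_out(targets=[0.0,0.03,0.0033,0.001,0,0,0,0.0,0.05,0.0033,0.001,0,0,0,0.0,0.064,0.0033,0.001,0,0,0,0.0,0.072,0.0033,0.001,0,0,0,0.0,0.077,0.0033,0.001,0,0,0,0.0,0.081,0.0033,0.001,0,0,0,0.0,0.0815,0.0033,0.001,0,0,0])

```text
clock: 23.75
tcp_pos: [0.6484, 0.2666, 0.0259]
orientation: [-0.074, 1.57, 0.067]
contact_force: [0.5, 0.7, -6.4]
grip_width: 0.0341
```

>>> carry_out(targets=[0.0,0.001,0,0,0,0,0,0.0,0.001,0,0,0,0,0,0.085,0.001,0,0,0,0,0,0.085,0.001,0,0,0,0,0,0.085,0.001,0,0,0,0,0,0.085,0.001,0,0,0,0,0,0.085,-0.04,0,0,0,0,0,0.085,-0.09,0,0,0,0,0,0.085,-0.14,0,0,0,0,0,0.085,-0.14,0,0,0,0,0])

```text
clock: 25.0
tcp_pos: [0.6504, 0.2694, 0.1712]
orientation: [-0.071, 1.562, 0.069]
contact_force: [-0.6, 0.3, -0.6]
grip_width: 0.0849
```

```bash
python3 - <<'E'
from h import *
ci=r.camera_info('wrist'); im=r.grab_frame('wrist'); t=r.grab_frame('top')
h=cv2.cvtColor(im,cv2.COLOR_BGR2HSV).astype(int)
g=cv2.morphologyEx(((h[...,1]<60)&(h[...,2]>130)).astype(np.uint8),cv2.MORPH_CLOSE,np.ones((9,9)))
for c in blobs(g,500): print(c.mean(0).round(),rect(ray(ci,c,.048)))
cv2.imwrite('pics/fin.png',np.vstack([cv2.resize(im[40:260],(800,344)),cv2.resize(t[90:170,130:380],(800,256))]))
E
```

```text
[128. 279.] (array([0.7559, 0.1583]), -23.1, array([70.3, 14.8]))
[ 52. 159.] (array([0.6456, 0.0997]), -17.4, array([83.8, 34.4]))
[248. 152.] (array([0.6213, 0.2651]), 5.1, array([112.6,  36.4]))
[243.  68.] (array([0.558 , 0.2528]), -88.5, array([68.1, 22. ]))
[499.  55.] (array([0.532 , 0.4493]), 20.0, array([56.3, 24.5]))
```

View pics/fin.png

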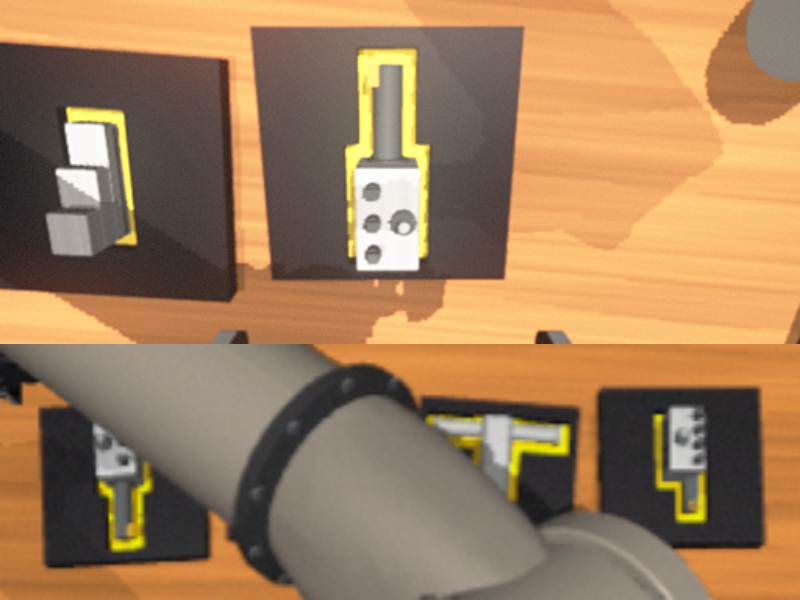

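The boring holder is in its pocket, with its origin measured at (0.621, 0.265) against the tray's (0.620, 0.263). Wrist and top views show all four tools in their trays and the gripper clear, so I'm handing in.

```bash
python3 -c "
from bench import r
print(r.get_obs()['contact_force'],r.hand_in())"
```

```text
the job is handed in; nothing more can be done
[-0.13338307 -0.06266112 -0.77199248] None
```

I put all four tools into their matching black trays and handed the job in at about 25 s of the 109 s allowed. Each was lowered slowly and released at the pocket floor. I never touched the oil bottle, the grease tub or the look-alike trays.

- **Seating:** wrist pictures after each release show every tool lying in its pocket with yellow floor visible around it. The boring holder's measured origin was about 2 mm from its tray's, at 5.1° against 5.2°. The other three I checked by eye in the pictures, not by measurement.
- **Gripper:** it was clear of everything at hand-in, with about 0.8 N residual force on the tool.
- **What disagreed:** the key tray stood about 3 mm further in +y than my first estimate, so I corrected for that before lowering the key. For the boring tray, the corners and the pocket rim differed by 2–3 mm, which is within the pocket's 8 mm play.
- **Not checked:** the last top view was partly blocked by the arm, hiding the jaw and some of the key. I relied on the wrist pictures for those two. I took no final picture of the tub, and only part of the bottle shows in the last wrist picture.

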